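# Load-test a shelf-pusher return spring and sort it

### The arm

A 7-joint arm with a two-finger parallel gripper is mounted at the origin on the work surface. World frame = base frame: x ahead of the robot, y to its left, z up, the work surface at z = 0. Lengths are in m, angles in rad, forces in N, time in s.
With the tool pointing down it reaches from about 0.35 to 0.9 m from the base axis. Payload 7.2 kg.
Tool frame: the origin (TCP) lies on the centre line of the jaws, within the pads' length; the fingertips stand 22 mm ahead of it and the grasp point (between the pads) lies 3 mm ahead of it (robot.tips_ahead is the distance from the TCP to the fingertips, in m); z points along the fingers, y is the direction in which the jaws open and shut (so a half turn about z gives the same grasp; the last joint's range is limited). The gripper opens to 88 mm and grips with 3 to 60 N. Pads are 20 mm wide; open, the fingers measure 115 mm over their backs; the gripper's body (75 mm by 178 mm) begins 61 mm behind the grasp point.
Start: joints at [1.213, 0.411, -0.013, 1.596, 0.006, 1.134, -0.082], TCP at [0.179, -0.599, 0.245] pointing down, gripper open.
Joint ranges: [-2.95, 2.95], [-0.29, 1.99], [-1.47, 1.44], [0.14, 2.54], [-1.03, 4.17], [0.13, 1.85], [-2.86, 2.86]. Speed limits (rad/s): [2.39, 2.39, 3.01, 3.01, 3.14, 3.14, 3.14].

### API

Orientations are given as a rotation vector (axis times angle).
In Python, from rig import robot, cams, job gives the robot as it stands. The module is installed in compiled form; this text tells all that it offers.
- The arm moves only by the tool jog_arm, never from a script. Its argument "steps" is a list of rows, each a list of 7 numbers: the turn, a rotation vector about the tool's x, y, z in rad, then the shift along the tool's x, y, z in m, then the opening, from -1 (shut) to 1 (fully open), so that 0 is half open. In form: [[wx, wy, wz, x, y, z, jaw], ...]. A call has 1 to 5 rows; each row shifts and turns the commanded pose from where the row before left it, along the tool's axes as they then stand; what a row does not reach is not made up. A row lasts 1/10 s, in which the tool goes at most 50 mm and 8.59 degrees, less where a joint would pass 70% of its speed; a pose out of reach is approached as far as the arm can. A call with a gripper value outside its range is refused whole. The fingers move at their own pace and stop on an object; "squeeze" is the grip in N (left out, the last holds). Time passes only in rows, so rows that do not move let the fingers close. It gives the time, the measured TCP pose, the force and the opening at its end, in the units of the state.
- robot.read_state(): the state, without advancing time (a new reading comes with each control period).
- cams.grab_frame(name): name is "scene" or "top" or "wrist"; returns a dict with "img" (400x640x3 uint8, red, green, blue), "vfov" (degrees; the focal length in pixels is half the picture's height over the tangent of half this angle, whatever the lens; pixels are square), "cx", "cy" (the principal point, pixels), "k1" (the pictures are not rectified: a ray, as slopes to the right and down, at radius r is drawn at 1 + k1 r^2 times it, then the intrinsics apply), "rvec" (rotation vector, rad) and "tvec" (3), from world to camera coordinates, as OpenCV has them. Camera axes: x right, y down, z forward; pixel columns grow to the right and rows downward; lengths in m; the calibration is good to about 2 mm. A picture is of the moment at which its call begins. There is no depth.
- job.sign_off(): hands the job in, once; it reports no verdict.
The state is a dict: "time_s": time; "joint_positions": joint angles; "joint_vel": joint speeds; "effort": joint torques, N m; "eef_pos": TCP position; "tool_rot": TCP orientation; "force": force on the tool from outside, world axes, zero at the start; "ft_torque": the same for the moment, N m; "width": opening from 0.0 (shut) to 1.0 (fully open).
Only numpy, scipy, OpenCV 4.12 (cv2) and the standard library are available. Lean on these libraries where they do the work, as an engineer would, in place of code of your own. Each camera call takes 0.05 s, during which the arm holds its last target.

### The job

Stand the orange-capped spring from the blue tray over the tester's spigot, then press its cap straight down until the plate carries 15 N (within 2 N; never more than 20 N) and hold that for about a second, so that the flange slides the yellow pointer down; keep the robot itself off the pointer. Then compare the pointer with the red mark: if the pointer's top face has stayed level with or above the mark's top face the spring is good and goes into the green tray, if it was pushed below the mark the spring is weak and goes into the red tray. Leave the spring standing upright there, released, and do not disturb the other things on the bench.

Things in the scene. Friction and masses are not known exactly. Their poses are not given: they have to be found in the camera images.
- spring: The shelf-pusher return spring to test, upright in the blue tray at the start, about 0.2 kg. Dark steel collar at the bottom (34 mm outside diameter, 18 mm tall, open bore 21 mm), steel coil above it, orange cap on top. Origin: centre of the collar's underside, z up the spring.
- cap_flange (a point): Centre of the underside of the cap's orange flange (56 mm diameter, 5 mm thick). Unloaded it is 68 to 82 mm above the spring's origin; springs differ, and free length alone does not tell good from weak. The cap moves straight down under load, at most 36 mm, and springs back; its stiffness is not known beforehand (at most 0.9 N per mm); it cannot be pulled up past its free length.
- knob_top (a point): Centre of the top of the cap's upright round knob, made to be gripped (24 mm diameter, 30 mm tall, standing on the flange; this point is 35 mm above the flange's underside). The spring can be carried by the knob.
- tester: Spring tester, fixed: grey plate 130 (x) by 150 mm (y), 14 mm thick. Origin on the underside, below the axis of the steel spigot (17 mm diameter, tapered tip, 24 mm above the plate); the spring's collar goes over it and stands on the plate. A flat scale post, top 92 mm above the table, stands on the tester's own +y side, 50 mm from the spigot axis; the flange clears it by 18 mm.
- pointer: Yellow drag pointer on the post. Its tongue (12 mm wide, 4 mm thick) reaches in to 20 mm from the spigot axis, under the rim of a seated spring's flange, which pushes it down (1 N). It stays at the lowest place reached. Origin: on the spigot axis at the height of the tongue's top face; starts 80 mm above the table, range 40 mm down. Not to be touched by the robot.
- mark: Red reference mark, a bar 42 mm long and 4 mm thick on the outer (+y) side of the post, 55 to 61 mm from the spigot axis; it cannot be moved. Origin: on the spigot axis at the height of the bar's top face, which is the reference line, 61 to 77 mm above the table. Compare it with the pointer's top face.
- intake: Blue tray, fixed, 105 mm square, 22 mm tall, walls 4 mm, inner floor 4 mm above the table; the spring starts in it. Origin at the centre of the underside.
- good_tray: Green tray for good springs, fixed, 105 mm square, 22 mm tall, walls 4 mm, inner floor 4 mm above the table. Origin at the centre of the underside.
- scrap_tray: Red tray for weak springs, fixed, same size as the green one. Origin at the centre of the underside.
- spare1: Bystander: bare spare spring standing, 33 mm diameter, 70 mm tall. Leave alone.
- spare2: Bystander: another bare spare spring standing, 33 mm diameter, 70 mm tall. Leave alone.
- spanner: Bystander: steel spanner, lying. Leave alone.
- juice: Bystander: amber bottle, 60 mm diameter, 170 mm tall. Leave alone.
- can: Bystander: drinks can, 60 mm diameter, 110 mm tall. Leave alone.
- carton: Bystander: red carton 70 x 110 x 50 mm. Leave alone.
- castor: Bystander: trolley castor standing on its mounting plate, 60 x 60 mm, 90 mm tall. Leave alone.
There are look-alikes about, which are no part of the job. What is shaped like the tester but pink is not meant.

How it is judged:
On the way, in this order (a step that is already met when the one before it is completed fails the run):
1. the spring stands on the tester plate, over the spigot (horizontal distance between spring and tester below 0.005 m and z of spring in the frame of tester below 0.017 m and angle between spring's own z axis and vertical below 0.1 rad), for 0.1 s.
2. seated there, it presses on the tester with 13 to 17 N for half a second (all of step 1 and contact force between spring and tester between 13 and 17 N), for 0.5 s.
At the end, for the whole second after the job is handed in: The spring stands upright (within 0.15 rad), released and at rest, on the floor of the green tray if the pointer's top face is level with or above the red mark's top face, and of the red tray if it is below it (within 1.5 mm of level either tray is accepted) (((z of pointer in the frame of mark above -0.0015 m and (x of spring in the frame of good_tray between -0.037 and 0.037 m and y of spring in the frame of good_tray between -0.037 and 0.037 m and z of spring in the frame of good_tray below 0.01 m and angle between spring's own z axis and vertical below 0.15 rad)) or (z of pointer in the frame of mark below 0.0015 m and (x of spring in the frame of scrap_tray between -0.037 and 0.037 m and y of spring in the frame of scrap_tray between -0.037 and 0.037 m and z of spring in the frame of scrap_tray below 0.01 m and angle between spring's own z axis and vertical below 0.15 rad))) and linear speed of spring below 0.02 m/s and contact force between the fingers and spring below 0.05 N); the robot touches nothing.
It fails at once if the spring is pressed on the tester with more than 20 N (contact force between spring and tester above 20 N).
It fails at once if the robot touches the pointer (contact force between any of the fingers, the arm and pointer above 0.5 N).
It fails at once if a bystander is moved by more than 30 mm (distance of any of spare1, spare2, spanner, juice, can, carton, castor from where it was at the start of the episode above 0.03 m).
It also fails if it takes over 53 s, if anything falls off the work surface, if the arm or the gripper's body presses on something with over 40 N, if the wrist force passes 120 N, or if a joint passes its speed limit or range.

## Working session

There is one attempt and no reset: what is moved stays moved. The work goes in short steps, Python scripts to look and compute and a tool call to move; the robot and the scene stay as the last step left them, time stands still between calls to the robot, and variables do not carry over. Pictures are saved under pics/ and viewed, and the job is handed in when it is done.

Besides the shell and the picture viewer there is one more tool, called by a JSON object that holds its "method" and its "body", one argument or row to a line. jog_arm: Moves the arm, as the interface text tells. Its arguments: {"type":"object","properties":{"steps":{"type":"array"},"squeeze":{"type":"number"}},"required":["steps"]}

```bash
mkdir -p pics; ls
cat > h.py <<'E'
import numpy as np, cv2
from scipy.spatial.transform import Rotation as R
from rig import robot, cams, job
def grab(n,save=None):
    f=cams.grab_frame(n)
    if save: cv2.imwrite('pics/%s.png'%save, f['img'][:,:,::-1])
    return f
def cam(f):
    fl=200/np.tan(np.radians(f['vfov'])/2)
    return fl, R.from_rotvec(f['rvec']).as_matrix(), np.array(f['tvec'])
def ray(f,u,v):
    fl,M,t=cam(f)
    d=np.array([(u-f['cx'])/fl,(v-f['cy'])/fl]); s=d.copy()
    for _ in range(30): s=d/(1+f['k1']*(s@s))
    return -M.T@t, M.T@np.array([s[0],s[1],1])
def onz(f,u,v,z):
    o,d=ray(f,u,v); return o+d*(z-o[2])/d[2]
def proj(f,p):
    fl,M,t=cam(f); c=M@np.array(p)+t; s=c[:2]/c[2]; s=s*(1+f['k1']*(s@s))
    return s[0]*fl+f['cx'], s[1]*fl+f['cy']
def tri(f1,p1,f2,p2):
    o1,d1=ray(f1,*p1);o2,d2=ray(f2,*p2)
    a=np.linalg.lstsq(np.c_[d1,-d2],o2-o1,rcond=None)[0]
    x,y=o1+a[0]*d1,o2+a[1]*d2
    return (x+y)/2,np.linalg.norm(x-y)
E
python3 - <<'E'
from h import *
import pickle
fs={n:grab(n,n+'0') for n in('scene','top','wrist')}
pickle.dump(fs,open('f0.pkl','wb'))
for n,f in fs.items():
    fl,M,t=cam(f);print(n,f['vfov'],f['cx'],f['cy'],f['k1'],(-M.T@t).round(3),(M.T@[0,0,1]).round(2),(M.T@[1,0,0]).round(2))
s=robot.read_state();print(s, robot.tips_ahead)
E
```

```text
pics
scene 55.50155228729648 312.6412782640446 199.5871880949521 -0.01908668325096294 [ 1.174 -0.387  0.619] [-0.73  0.41 -0.54] [ 0.5   0.87 -0.01]
top 54.12323353058166 318.8716283478065 196.14963833685192 -0.05996352551623013 [0.399 0.024 1.061] [ 0.06 -0.02 -1.  ] [-0.03 -1.    0.01]
wrist 71.98518633052946 321.6443525705997 199.59885729349202 -0.03664696281969277 [ 0.245 -0.581  0.385] [-0.25 -0.07 -0.97] [ 0.28 -0.96 -0.  ]
{'time_s': 0.15, 'joint_positions': array([ 1.21277269,  0.41168623, -0.01273006,  1.59677579,  0.00559759,
        1.13427805, -0.08218761]), 'joint_vel': array([-0.00151967, -0.0012813 , -0.00111304, -0.00201496, -0.00080291,
       -0.00150214, -0.00248579]), 'effort': array([ 1.94801323e-03, -5.88335574e+01,  6.42277356e-01, -2.91290867e+01,
       -5.38736838e-02,  1.58121914e-02,  7.76019760e-05]), 'eef_pos': array([ 0.17850752, -0.59863437,  0.24405191]), 'tool_rot': array([-3.10757584e+00, -4.53584564e-01,  3.56607891e-04]), 'force': array([ 1.32843535,  0.09756813, -0.35031377]), 'ft_torque': array([-0.03557727,  0.00408678, -0.00547254]), 'width': 0.9993005338653371} 0.022
```

View pics/scene0.png

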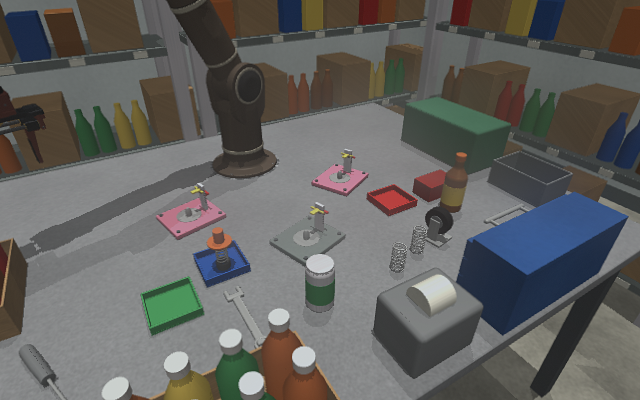

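View pics/top0.png

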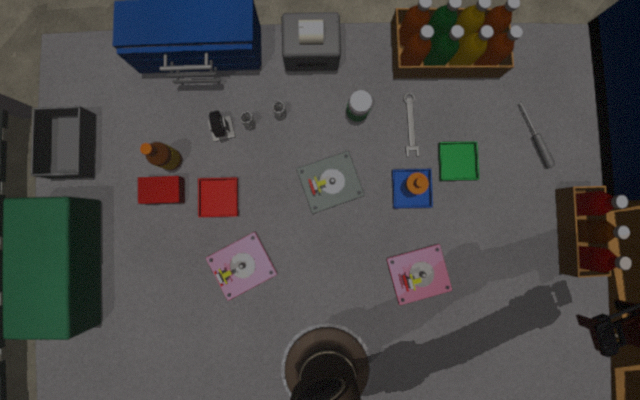

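View pics/wrist0.png

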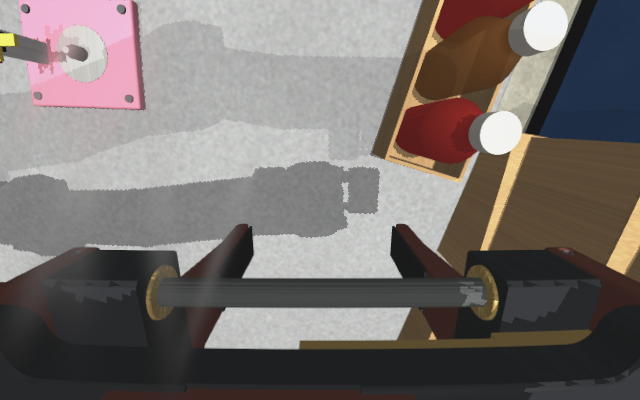

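The scene shows the spring in the blue tray at about (219,243), the grey tester at (308,238), the green tray at (171,304) and the red tray at (391,199). In the top view the knob is at (417,182) and the tester at (331,182). I'll zoom in next.

Run:
```python
from h import *
import pickle
fs=pickle.load(open('f0.pkl','rb'))
def crop(n,x,y,w,h,k): return cv2.resize(fs[n]['img'][y:y+h,x:x+w,::-1],None,fx=k,fy=k,interpolation=cv2.INTER_CUBIC)
cv2.imwrite('pics/topcrop.png',crop('top',290,130,200,100,4))
cv2.imwrite('pics/scenecrop.png',crop('scene',180,190,180,90,4))
t=fs['top'];hsv=cv2.cvtColor(t['img'],cv2.COLOR_RGB2HSV)
def blobs(name,lo,hi,f=t,hsv=hsv,amin=15):
    m=cv2.inRange(hsv,lo,hi);n,l,s,c=cv2.connectedComponentsWithStats(m)
    for i in range(1,n):
        if s[i,4]>amin: print(name,s[i],c[i].round(1),onz(f,*c[i],0.02).round(3))
blobs('orange',(5,150,100),(18,255,255))
blobs('green',(50,120,60),(75,255,255),amin=300)
blobs('blue',(105,120,60),(125,255,255),amin=100)
blobs('yellow',(25,150,120),(35,255,255))
blobs('red',(0,150,80),(4,255,255));blobs('red2',(174,150,80),(180,255,255))
```

```text
orange [397  24   3  12  16] [397.8  28.9] [ 0.924 -0.224  0.02 ]
orange [140 143  12  11  95] [145.5 148.3] [0.605 0.473 0.02 ]
orange [407 173  21  21 309] [417.1 183. ] [ 0.492 -0.258  0.02 ]
orange [626 206  14   4  23] [633.3 207.8] [ 0.409 -0.875  0.02 ]
orange [607 211   9  15  64] [610.9 217.4] [ 0.384 -0.804  0.02 ]
orange [578 216   8   3  17] [581.5 217. ] [ 0.388 -0.716  0.02 ]
orange [609 238  11  18  97] [614.1 246.2] [ 0.304 -0.809  0.02 ]
orange [614 268  11  32 135] [619.4 283.1] [ 0.201 -0.819  0.02 ]
orange [616 366  24  34 187] [622.8 380.1] [-0.068 -0.821  0.02 ]
green [ 440  142   39   38 1330] [457.5 160.6] [ 0.551 -0.372  0.02 ]
green [   3  198   66  141 8614] [ 35.2 268.1] [0.287 0.779 0.02 ]
blue [ 113    0  140   46 6029] [181.7  21.3] [0.96  0.377 0.02 ]
blue [117  43 136  11 815] [183.7  48.1] [0.882 0.37  0.02 ]
blue [ 392  169   41   39 1005] [409.6 190.5] [ 0.472 -0.236  0.02 ]
yellow [317 181   8   5  26] [320.5 182.8] [0.499 0.002 0.02 ]
yellow [222 271   9   7  34] [226.2 273.9] [0.264 0.257 0.02 ]
yellow [413 278   8   6  28] [416.4 280.6] [ 0.232 -0.246  0.02 ]
red [ 138  176   41   28 1029] [158.2 189.5] [0.492 0.438 0.02 ]
red [ 198  178   39   39 1395] [218.2 196.8] [0.468 0.276 0.02 ]
red [309 180   6  14  20] [311.6 187.3] [0.487 0.026 0.02 ]
red [403 276   5  12  29] [405.1 281.3] [ 0.231 -0.215  0.02 ]
```

View pics/topcrop.png

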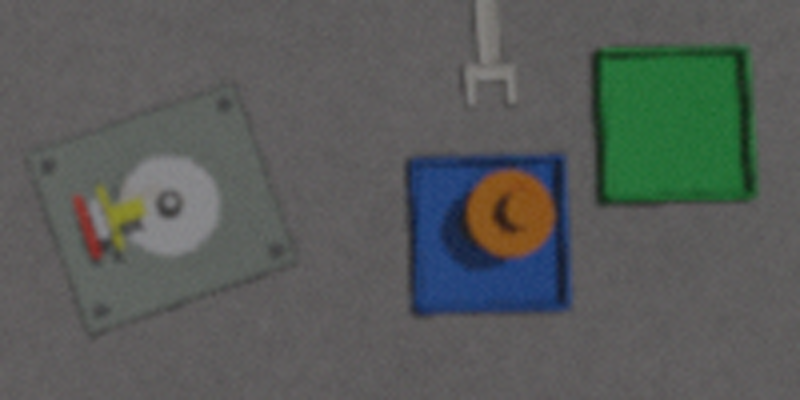

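View pics/scenecrop.png

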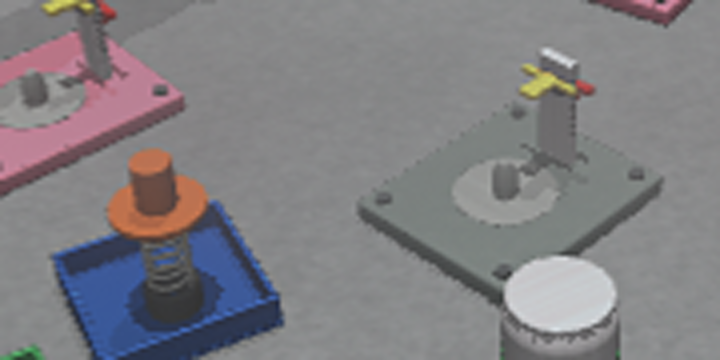

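Run:
```python
from h import *
import pickle
fs=pickle.load(open('f0.pkl','rb'))
t=fs['top'];s=fs['scene']
# orange in top and scene
for n,f,roi in(('top',t,(395,165,50,40)),('scene',s,(200,220,40,40))):
    x,y,w,h=roi
    hsv=cv2.cvtColor(f['img'][y:y+h,x:x+w],cv2.COLOR_RGB2HSV)
    m=cv2.inRange(hsv,(3,120,50),(20,255,255))
    c=max(cv2.findContours(m,0,2)[0],key=cv2.contourArea)
    print(n,cv2.minEnclosingCircle(c),cv2.boundingRect(c),roi)
    w=np.where(m.any(1))[0]
    for r in w: 
        q=np.where(m[r])[0]; print(r+y,q.min()+x,q.max()+x,end='; ')
    print()
# tester corners top, from crop px
P=lambda a,b:(290+(a+.5)/4-.5,130+(b+.5)/4-.5)
cs=[onz(t,*P(a,b),0.014) for a,b in((28,155),(232,83),(298,261),(92,338))]
sc=[onz(t,*P(a,b),0.014) for a,b in((48,165),(224,104),(276,251),(101,311))]
print(np.round(cs,4),np.mean(cs,0));print(np.round(sc,4),np.mean(sc,0))
for c in(cs,sc):
    d=c[0]-c[1]+c[3]-c[2];print('theta',np.arctan2(-d[0],d[1]))
print('spigot top',onz(t,*P(170,204),0.038),'disc',onz(t,*P(170,205),0.014))
Q=lambda a,b:(180+(a+.5)/4-.5,190+(b+.5)/4-.5)
print('spigot scene',onz(s,*Q(505,167),0.038))
print('tri',tri(t,P(170,204),s,Q(505,167)))
```

```text
top ((21.966102600097656, 18.627119064331055), 11.05180549621582) (11, 8, 23, 21) (395, 165, 50, 40)
173 414 420; 174 412 422; 175 411 423; 176 410 424; 177 409 425; 178 408 426; 179 407 426; 180 407 427; 181 407 427; 182 407 427; 183 406 428; 184 406 428; 185 406 427; 186 407 427; 187 407 426; 188 408 426; 189 408 425; 190 409 424; 191 410 423; 192 412 422; 193 414 420; 
scene ((19.0, 21.5), 12.257750511169434) (7, 14, 25, 15) (200, 220, 40, 40)
227 219 219; 228 214 221; 229 213 222; 230 213 222; 231 213 221; 232 213 220; 233 215 217; 234 224 226; 235 224 228; 236 212 229; 237 210 230; 238 209 230; 239 208 231; 240 208 231; 241 207 230; 242 207 230; 243 207 230; 244 207 228; 245 208 227; 246 208 226; 247 209 224; 248 211 221; 
[[ 0.54    0.0653  0.014 ]
 [ 0.5857 -0.0736  0.014 ]
 [ 0.464  -0.1144  0.014 ]
 [ 0.4159  0.0253  0.014 ]] [ 0.50140201 -0.0243677   0.014     ]
[[ 0.5329  0.052   0.014 ]
 [ 0.5715 -0.0678  0.014 ]
 [ 0.4711 -0.0998  0.014 ]
 [ 0.4338  0.0188  0.014 ]] [ 0.50231966 -0.02419172  0.014     ]
theta 0.3252023184905896
theta 0.3087144203404938
spigot top [ 0.50211345 -0.02815685  0.038     ] disc [ 0.50385241 -0.02935315  0.014     ]
spigot scene [ 0.50456247 -0.02930167  0.038     ]
tri (array([ 0.50233779, -0.0281912 ,  0.03609779]), np.float64(0.00014040702767876916))
```

Run:
```python
from h import *
import pickle
fs=pickle.load(open('f0.pkl','rb'))
t=fs['top'];s=fs['scene']
for v in (240,241,242): print(tri(t,(417,183),s,(219,v)))
for z in(.077,.082,.087): print(onz(t,417,183,z))
# knob top: scene crop ellipse center (151,157)
q=(180+151.5/4-.5,190+158.5/4-.5)
for z in (.107,.112,.117,.122): print(z,onz(s,*q,z))
print(onz(t,457.5,160.6,.004),onz(t,218.2,196.8,.004))
st=robot.read_state();M=R.from_rotvec(st['tool_rot']).as_matrix();print(M.round(3))
print(R.from_matrix(M).as_euler('xyz'))
```

```text
(array([ 0.48626144, -0.24076152,  0.08376579]), np.float64(0.001080880268316302))
(array([ 0.48651672, -0.24132125,  0.08131056]), np.float64(0.0008675890946000607))
(array([ 0.48677261, -0.24188226,  0.07884997]), np.float64(0.0006538795287383072))
[ 0.487049   -0.24206584  0.077     ]
[ 0.48660269 -0.240716    0.082     ]
[ 0.48615639 -0.23936616  0.087     ]
0.107 [ 0.47633092 -0.23840463  0.107     ]
0.112 [ 0.48314512 -0.23985908  0.112     ]
0.117 [ 0.48995932 -0.24131353  0.117     ]
0.122 [ 0.49677352 -0.24276798  0.122     ]
[ 0.55295091 -0.37756441  0.004     ] [0.46919227 0.27966196 0.004     ]
[[ 0.958  0.286 -0.   ]
 [ 0.286 -0.958  0.001]
 [-0.    -0.001 -1.   ]]
[-3.14048282e+00  6.75169521e-05  2.89874848e-01]
```

The spring is at about (0.4865, -0.2408) with its knob top at z≈0.1145. The spigot is at about (0.5025, -0.0285), with the tester yawed about 0.315 rad. I'll travel to above the spring, then turn so the jaws open along the tester's x, clear of the post.

{"method": "jog_arm", "body": {
  "steps": [
    [0,0,0,0.04,-0.0255,0,1],
    [0,0,0,0.04,-0.0255,0,1],
    [0,0,0,0.04,-0.0255,0,1],
    [0,0,0,0.04,-0.0255,0,1],
    [0,0,0,0.04,-0.0255,0,1]
  ],
  "squeeze": 40
}}

```text
time_s: 0.65
eef_pos: [0.3346, -0.418, 0.2446]
tool_rot: [3.109, 0.453, -0.0]
force: [0.5, -0.6, 0.3]
width: 0.999
```

{"method": "jog_arm", "body": {
  "steps": [
    [0,0,0,0.04,-0.0255,0,1],
    [0,0,0,0.04,-0.0255,0,1],
    [0,0,0,0.04,-0.0255,0,1],
    [0,0,0,0.04,-0.0255,0,1],
    [0,0,-0.145,0.0375,-0.0255,0,1]
  ]
}}

```text
time_s: 1.15
eef_pos: [0.4878, -0.2392, 0.2447]
tool_rot: [3.067, 0.679, 0.0]
force: [1.1, 0.1, -0.4]
width: 1.003
```

{"method": "jog_arm", "body": {
  "steps": [
    [0,0,-0.145,0,0,0,1],
    [0,0,-0.145,0,0,0,1],
    [0,0,-0.145,0,0,0,1],
    [0,0,-0.145,0,0,0,1],
    [0,0,-0.145,0,0,0,1]
  ]
}}

```text
time_s: 1.65
eef_pos: [0.4865, -0.2408, 0.2444]
tool_rot: [-2.622, -1.729, 0.0]
force: [0.3, -1.0, 0.1]
width: 0.996
```

{"method": "jog_arm", "body": {
  "steps": [
    [0,0,-0.145,0,0,0,1],
    [0,0,-0.145,0,0,0,1],
    [0,0,-0.145,0,0,0,1],
    [0,0,-0.145,0,0,0,1],
    [0,0,-0.145,0,0,0,1]
  ]
}}

```text
time_s: 2.15
eef_pos: [0.4864, -0.241, 0.2444]
tool_rot: [-1.839, -2.547, 0.0]
force: [0.3, 0.1, -0.3]
width: 1.003
```

{"method": "jog_arm", "body": {
  "steps": [
    [0,0,0,0,0,0,1]
  ]
}}

```text
time_s: 2.25
eef_pos: [0.4864, -0.241, 0.2444]
tool_rot: [-1.844, -2.543, -0.0]
force: [0.4, 0.5, -0.0]
width: 1.0
```

```bash
cat >> h.py <<'E'
def tool():
    s=robot.read_state();M=R.from_rotvec(s['tool_rot']).as_matrix();return np.array(s['eef_pos']),M,s
def rel(p):
    q,M,s=tool();return (M.T@(np.array(p)-q))
E
python3 - <<'E'
from h import *
f=grab('wrist','w1')
p,M,s=tool();print(s['time_s'],p,M.round(4),s['force'],s['joint_positions'].round(2))
import pickle;pickle.dump(f,open('w1.pkl','wb'))
print('knob pred',proj(f,[.4865,-.2408,.1145]),'flange',proj(f,[.4865,-.2408,.0845]))
E
```

```text
2.3 [ 0.48645058 -0.24107196  0.24443398] [[-3.057e-01  9.521e-01 -3.000e-04]
 [ 9.521e-01  3.057e-01  3.000e-04]
 [ 4.000e-04 -2.000e-04 -1.000e+00]] [-0.28052873  0.04992809 -0.13996582] [ 0.78  0.32 -0.51  1.77  0.17  1.1   0.52]
knob pred (np.float64(322.9344906717983), np.float64(195.96249071254823)) flange (np.float64(322.83124951184544), np.float64(189.47865570250107))
```

View pics/w1.png

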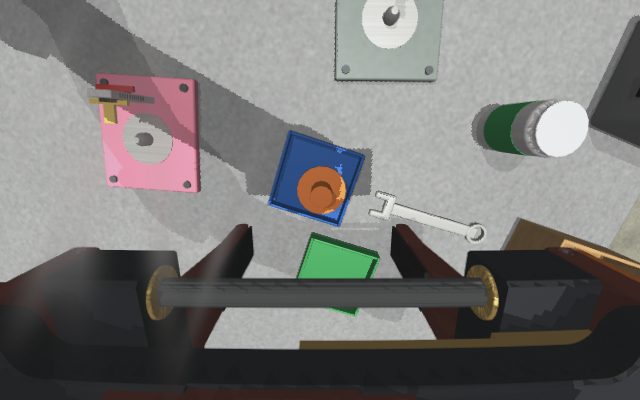

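The wrist view shows the orange flange and knob at about (321,190), within a couple of pixels of the prediction. Tray and tester are also visible. I'll measure both circles.

Run:
```python
from h import *
import pickle
f=pickle.load(open('w1.pkl','rb'))
x,y,w,h=280,150,90,80
c=f['img'][y:y+h,x:x+w];cv2.imwrite('pics/w1c.png',cv2.resize(c[:,:,::-1],None,fx=8,fy=7.0,interpolation=cv2.INTER_CUBIC))
hsv=cv2.cvtColor(c,cv2.COLOR_RGB2HSV);m=cv2.inRange(hsv,(3,120,40),(22,255,255))
k=max(cv2.findContours(m,0,2)[0],key=cv2.contourArea);print(cv2.minEnclosingCircle(k),cv2.fitEllipse(k))
e=cv2.fitEllipse(k)[0];u=(e[0]+x,e[1]+y)
print(u,onz(f,*u,.0845),onz(f,*u,.082))
t=cam(f)
fl=t[0];print('radius px expected', [proj(f,[.4865+.028,-.2408,.0845]),proj(f,[.4865-.028,-.2408,.0845])])
# tester spigot through wrist
print(proj(f,[.5025,-.0285,.038]),proj(f,[.5025,-.0285,.014]))
```

```text
((40.96938705444336, 39.79387664794922), 24.131765365600586) ((40.93537902832031, 39.60297775268555), (46.506561279296875, 47.442317962646484), 95.44695281982422)
(320.9353790283203, 189.60297775268555) [ 0.48452616 -0.2415933   0.0845    ] [ 0.48469248 -0.24213062  0.082     ]
radius px expected [(np.float64(346.430326957849), np.float64(196.99359025713127)), (np.float64(298.8958939682503), np.float64(181.8629991882948))]
(np.float64(394.9010517906111), np.float64(9.571869184034796)) (np.float64(389.8385293794829), np.float64(17.676406169774395))
```

View pics/w1c.png

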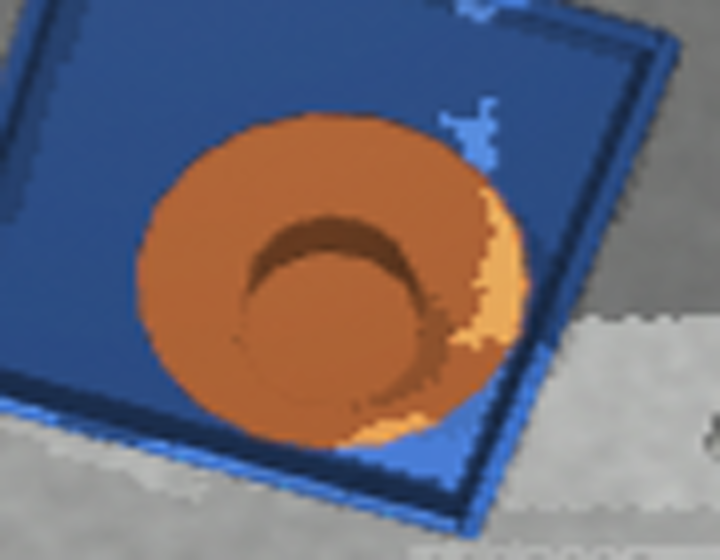

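{"method": "jog_arm", "body": {
  "steps": [
    [0,0,0,0,-0.0015,0.035,1],
    [0,0,0,0,0,0.035,1],
    [0,0,0,0,0,0.03,1],
    [0,0,0,0,0,0.02,1],
    [0,0,0,0,0,0.01,1]
  ]
}}

```text
time_s: 2.8
eef_pos: [0.4842, -0.2411, 0.1127]
tool_rot: [-1.85, -2.536, 0.001]
force: [-0.7, -0.6, 0.8]
width: 1.002
```

Run:
```python
from h import *
f=grab('wrist','w2')
p,M,s=tool();print(s['time_s'],p,s['force'])
g=grab('scene');cv2.imwrite('pics/s2.png',cv2.resize(g['img'][190:290,160:320,::-1],None,fx=5,fy=5,interpolation=cv2.INTER_CUBIC))
```

```text
2.85 [ 0.48405562 -0.24097086  0.11217281] [ 0.49248111 -0.40197681 -1.32060345]
```

View pics/w2.png

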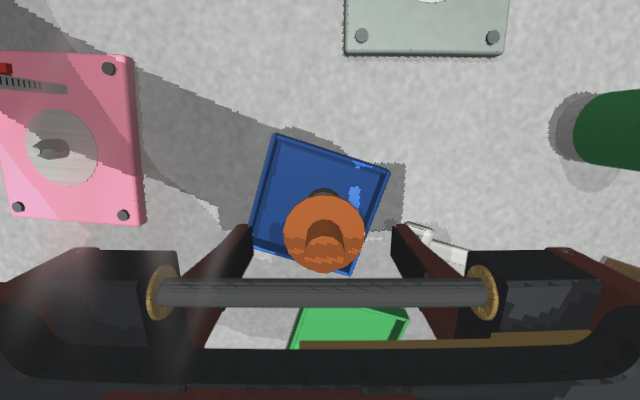

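View pics/s2.png

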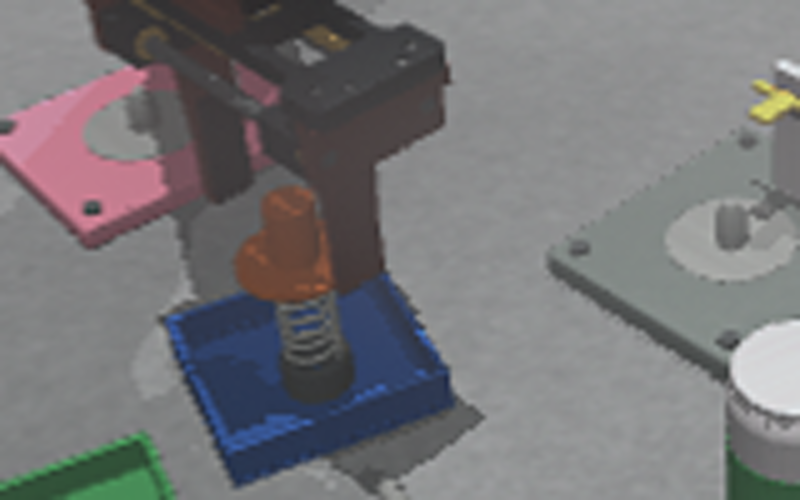

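The flange is at about (324,232) in the wrist view and the fingers straddle the knob. I'll check its height and centring before closing.

Run:
```python
from h import *
f=grab('wrist')
x,y,w,h=270,170,110,120
c=f['img'][y:y+h,x:x+w]
hsv=cv2.cvtColor(c,cv2.COLOR_RGB2HSV);m=cv2.inRange(hsv,(3,110,30),(22,255,255))
k=max(cv2.findContours(m,0,2)[0],key=cv2.contourArea);e=cv2.fitEllipse(k);print(e)
p,M,s=tool()
for z in(.077,.081,.085):
    C=np.array([.485,-.2417,z]); yv=M[:,1]*.028
    print(z,proj(f,C),proj(f,C+yv)[0]-proj(f,C-yv)[0], onz(f,e[0][0]+x,e[0][1]+y,z), rel(onz(f,e[0][0]+x,e[0][1]+y,z)))
r=[(i+y,np.where(q)[0].min()+x,np.where(q)[0].max()+x) for i,q in enumerate(m) if q.any()];print(r[::4])
```

```text
((53.12761688232422, 61.93305206298828), (76.706787109375, 80.14514923095703), 90.0420913696289)
0.077 (np.float64(323.5630191732019), np.float64(230.05780675752538)) 81.38144244895545 [ 0.48513788 -0.24310191  0.077     ] [-0.00162226 -0.00068975  0.03771128]
0.081 (np.float64(323.59122491730255), np.float64(232.19804921356018)) 83.07184188916341 [ 0.48464423 -0.24161433  0.081     ] [-5.36351906e-05 -7.03553133e-04  3.37118050e-02]
0.085 (np.float64(323.62061991804023), np.float64(234.42907797540138)) 84.83348751952491 [ 0.48415057 -0.24012675  0.085     ] [ 0.00151499 -0.00071735  0.02971233]
[(193, np.int64(319), np.int64(321)), (197, np.int64(306), np.int64(339)), (201, np.int64(300), np.int64(347)), (205, np.int64(295), np.int64(351)), (209, np.int64(291), np.int64(355)), (213, np.int64(288), np.int64(358)), (217, np.int64(286), np.int64(360)), (221, np.int64(285), np.int64(362)), (225, np.int64(284), np.int64(363)), (229, np.int64(283), np.int64(363)), (233, np.int64(283), np.int64(363)), (237, np.int64(283), np.int64(363)), (241, np.int64(284), np.int64(362)), (245, np.int64(285), np.int64(361)), (249, np.int64(287), np.int64(359)), (253, np.int64(289), np.int64(357)), (257, np.int64(293), np.int64(354)), (261, np.int64(297), np.int64(349)), (265, np.int64(303), np.int64(344)), (269, np.int64(312), np.int64(334))]
```

{"method": "jog_arm", "body": {
  "steps": [
    [0,0,0,0,0,0.002,-1],
    [0,0,0,0,0,0,-1],
    [0,0,0,0,0,0,-1],
    [0,0,0,0,0,0,-1],
    [0,0,0,0,0,0,-1]
  ],
  "squeeze": 50
}}

```text
time_s: 3.45
eef_pos: [0.4853, -0.2416, 0.113]
tool_rot: [1.847, 2.541, -0.0]
force: [0.6, 0.6, -0.0]
width: 0.583
```

{"method": "jog_arm", "body": {
  "steps": [
    [0,0,0,0,0,0,-1],
    [0,0,0,0,0,0,-1],
    [0,0,0,0,0,0,-1]
  ]
}}

```text
time_s: 3.75
eef_pos: [0.4852, -0.2415, 0.1126]
tool_rot: [-1.847, -2.541, 0.0]
force: [0.8, 1.1, 1.1]
width: 0.309
```

{"method": "jog_arm", "body": {
  "steps": [
    [0,0,0,0,0,0,-1],
    [0,0,0,0,0,0,-1],
    [0,0,0,0,0,0,-1]
  ]
}}

```text
time_s: 4.05
eef_pos: [0.4853, -0.2414, 0.1126]
tool_rot: [1.847, 2.541, 0.0]
force: [-0.1, -0.1, -0.5]
width: 0.261
```

{"method": "jog_arm", "body": {
  "steps": [
    [0,0,0,0,0,-0.01,-1],
    [0,0,0,0,0,-0.02,-1],
    [0,0,0,0,0,-0.02,-1],
    [0,0,0,0,0,-0.02,-1],
    [0,0,0,0,0,0,-1]
  ]
}}

```text
time_s: 4.55
eef_pos: [0.4866, -0.2419, 0.1855]
tool_rot: [1.844, 2.538, 0.001]
force: [0.4, -0.1, -1.5]
width: 0.264
```

Run:
```python
from h import *
import pickle
f=grab('wrist','w3')
p,M,s=tool();print(s['time_s'],p,s['force'],s['width']);print(M.round(4))
g=grab('scene');cv2.imwrite('pics/s3.png',cv2.resize(g['img'][160:290,160:360,::-1],None,fx=4,fy=4,interpolation=cv2.INTER_CUBIC))
pickle.dump((f,g),open('w3.pkl','wb'))
```

```text
4.6 [ 0.48579262 -0.24175574  0.18385907] [-0.04161504 -0.67713947 -1.94082353] 0.25983077931452264
[[-0.3087  0.9512  0.0022]
 [ 0.9512  0.3087 -0.0014]
 [-0.002   0.0017 -1.    ]]
```

View pics/w3.png

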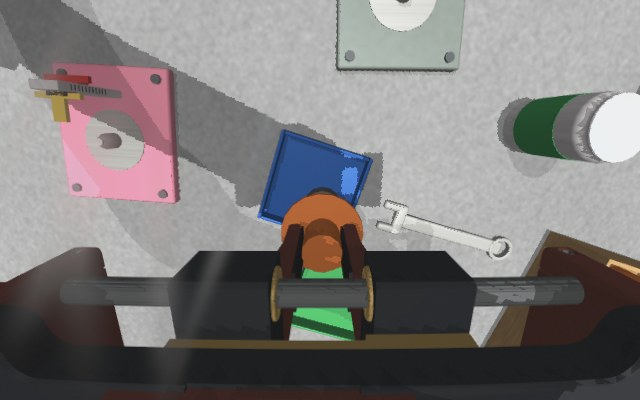

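View pics/s3.png

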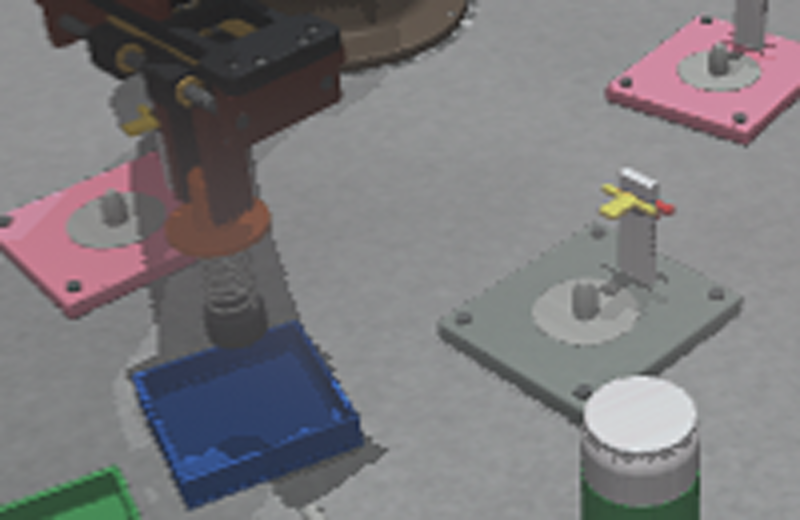

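The spring is lifted upright and centred in the jaws, weighing about 2 N. I'll raise it and approach the tester from the side away from the post, stopping short to measure the spigot with the wrist camera.

{"method": "jog_arm", "body": {
  "steps": [
    [0,0,0,0,0,-0.03,-1],
    [0,0,0,0.02,0.02,-0.02,-1],
    [0,0,0,0.035,0.025,0,-1],
    [0,0,0,0.035,0.025,0,-1],
    [0,0,0,0.03,0.01,0,-1]
  ]
}}

```text
time_s: 5.15
eef_pos: [0.5247, -0.0997, 0.2315]
tool_rot: [-1.844, -2.542, -0.001]
force: [0.1, -0.2, -1.8]
width: 0.263
```

{"method": "jog_arm", "body": {
  "steps": [
    [0,0,0,0,0,0,-1],
    [0,0,0,0,0,0,-1]
  ]
}}

```text
time_s: 5.35
eef_pos: [0.5237, -0.1022, 0.2315]
tool_rot: [-1.844, -2.542, 0.002]
force: [-1.3, -1.1, -1.8]
width: 0.255
```

Run:
```python
from h import *
import pickle
f=grab('wrist','w4')
p,M,s=tool();print(s['time_s'],p,s['force'],s['width']);print(M.round(4))
print(proj(f,[.5025,-.0285,.038]),proj(f,[.5025,-.0285,.014]))
pickle.dump(f,open('w4.pkl','wb'))
```

```text
5.4 [ 0.52366924 -0.1034006   0.23163513] [-0.4126884  -0.28823045 -2.0713992 ] 0.26097069148378255
[[-3.087e-01  9.512e-01 -1.700e-03]
 [ 9.512e-01  3.087e-01 -4.000e-04]
 [ 2.000e-04 -1.800e-03 -1.000e+00]]
(np.float64(325.2162340970721), np.float64(119.49543742282437)) (np.float64(325.0180555941242), np.float64(120.01967723603317))
```

View pics/w4.png

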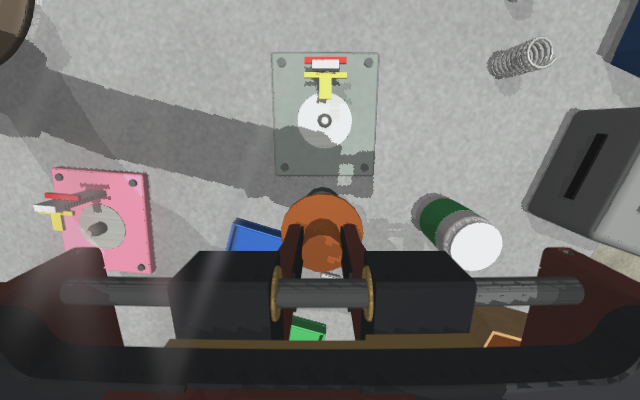

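The spigot appears at about (325,120.5), against a prediction of (325.2,119.5). The pointer at (325,80) and red bar at (325,60) sit squarely. Refining:

Run:
```python
from h import *
import pickle
f=pickle.load(open('w4.pkl','rb'))
c=f['img'][90:150,290:360];cv2.imwrite('pics/w4c.png',cv2.resize(c[:,:,::-1],None,fx=8,fy=8,interpolation=cv2.INTER_CUBIC))
g=cv2.cvtColor(c,cv2.COLOR_RGB2GRAY)
m=((g>150)).astype(np.uint8)
print(g[20:42:2,22:50:2])
c=f['img'][170:280,270:380];cv2.imwrite('pics/w4d.png',cv2.resize(c[:,:,::-1],None,fx=5,fy=5,interpolation=cv2.INTER_CUBIC))
hsv=cv2.cvtColor(c,cv2.COLOR_RGB2HSV);m=cv2.inRange(hsv,(3,110,30),(22,255,255))
r=[(i+170,np.where(q)[0].min()+270,np.where(q)[0].max()+270) for i,q in enumerate(m) if q.any()];print(r[:60:4])
```

```text
[[236 236 236 236 236 236 236 236 236 227 227 226 227 226]
 [236 236 236 236 236 236 236 236 236 230 230 230 231 230]
 [236 236 236 236 207 127 108 137 190 229 229 229 229 228]
 [236 236 236 166 105 117 142 124 106 191 229 229 229 229]
 [236 236 236 128 112 220 236 231 129  98 227 229 229 229]
 [236 236 236 106 115 232 236 236 158  99 226 234 231 231]
 [236 236 236 133 106 204 236 236 126  93 228 236 236 236]
 [236 236 236 223  94 105 151 136  98 143 234 236 236 236]
 [236 236 236 236 192  88  94  92 146 233 235 236 236 236]
 [236 236 236 236 236 225 216 218 230 229 236 236 236 236]
 [186 232 236 186 236 234 234 231 234 232 236 236 236 236]]
[(193, np.int64(316), np.int64(325)), (197, np.int64(303), np.int64(339)), (201, np.int64(297), np.int64(346)), (205, np.int64(292), np.int64(350)), (209, np.int64(290), np.int64(354)), (213, np.int64(287), np.int64(356)), (217, np.int64(284), np.int64(359)), (221, np.int64(283), np.int64(361)), (225, np.int64(282), np.int64(361)), (229, np.int64(281), np.int64(362)), (233, np.int64(281), np.int64(362)), (237, np.int64(282), np.int64(362)), (241, np.int64(283), np.int64(361)), (245, np.int64(282), np.int64(355)), (249, np.int64(280), np.int64(363))]
```

View pics/w4c.png

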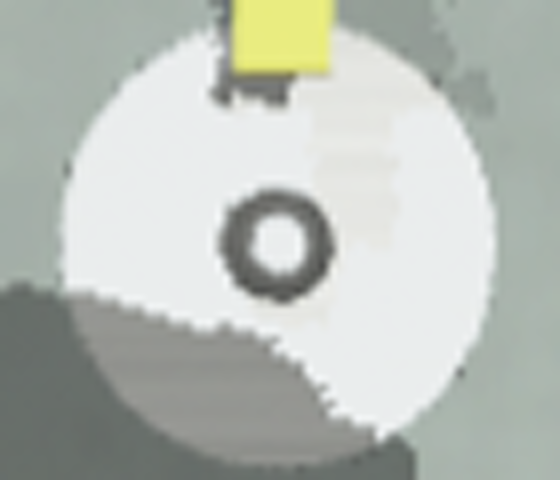

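View pics/w4d.png

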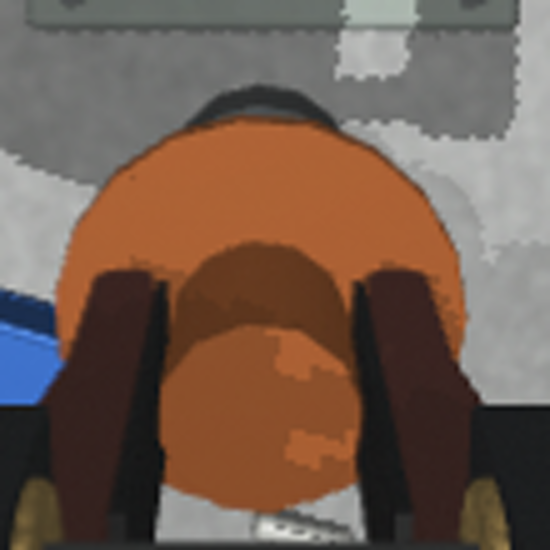

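Run:
```python
from h import *
import pickle
f=pickle.load(open('w4.pkl','rb'))
fl,Mc,t=cam(f)
p=np.array([ 0.52366924, -0.1034006 ,  0.23163513]);M=R.from_rotvec([-1.844,-2.542,0]).as_matrix()
for n,u,v,d,px in(('knob',321.8,253,.024,40.3),('flange',321.9,230.6,.056,81.4)):
    o,r=ray(f,u,v); X=o+r*(fl*d/px); print(n,X,M.T@(X-p))
for n,u,v,z in(('spigot',324.1,119.9,.038),('disc',324.3,119.8,.014)):
    X=onz(f,u,v,z);print(n,X,M.T@(X-p))
# flange ellipse fit
c=f['img'][170:280,270:380]
hsv=cv2.cvtColor(c,cv2.COLOR_RGB2HSV);m=cv2.inRange(hsv,(3,110,30),(22,255,255))[:72]
pts=np.array([(q[0],i) for i,r in enumerate(m) for q in [np.where(r)[0]] if len(q)]+[(q[-1],i) for i,r in enumerate(m) for q in [np.where(r)[0]] if len(q)],np.float32)
e=cv2.fitEllipse(pts);print(e)
for z in(.197,.199,.201,.203): 
    X=onz(f,e[0][0]+270,e[0][1]+170,z);print(M.T@(X-p))
# where does tool axis at several depths project
for dz in (.0,.03): print(dz,proj(f,p+M@[0,0,dz]))
```

```text
knob [ 0.52421039 -0.10705221  0.22213528] [-0.00364838 -0.00061247  0.00949676]
flange [ 0.52309177 -0.10354382  0.1948483 ] [ 7.54208479e-06 -5.67592150e-04  3.67872600e-02]
spigot [ 0.50140033 -0.0293398   0.038     ] [0.0771276  0.00195728 0.19370847]
disc [ 0.50156005 -0.028526    0.014     ] [0.0778284  0.00237857 0.21770887]
((51.623504638671875, 62.49153518676758), (79.22595977783203, 80.66708374023438), 92.36360168457031)
[-0.00053136 -0.00075494  0.03463517]
[ 0.00026108 -0.00075112  0.03263593]
[ 0.00105352 -0.00074729  0.03063669]
[ 0.00184596 -0.00074347  0.02863746]
0.0 (np.float64(322.87375913115875), np.float64(254.53917096342013))
0.03 (np.float64(322.74786010682783), np.float64(234.3291916142809))
```

{"method": "jog_arm", "body": {
  "steps": [
    [0,0,0,0.03,0.0025,0,-1],
    [0,0,0,0.03,0,0,-1],
    [0,0,0,0.0175,0,0.02,-1],
    [0,0,0,0,0,0.03,-1],
    [0,0,0,0,0,0.025,-1]
  ]
}}

```text
time_s: 5.9
eef_pos: [0.5022, -0.0296, 0.1563]
tool_rot: [1.849, 2.54, -0.001]
force: [0.1, -1.0, -1.4]
width: 0.265
```

{"method": "jog_arm", "body": {
  "steps": [
    [0,0,0,0,0,0,-1],
    [0,0,0,0,0,0,-1]
  ]
}}

```text
time_s: 6.1
eef_pos: [0.5026, -0.0293, 0.1576]
tool_rot: [-1.848, -2.539, 0.001]
force: [0.2, -0.3, -1.3]
width: 0.263
```

Run:
```python
from h import *
import pickle
f=grab('wrist','w5')
p,M,s=tool();print(s['time_s'],p,s['force'],s['width']);print(M.round(4))
g=grab('scene');cv2.imwrite('pics/s5.png',cv2.resize(g['img'][190:270,250:370,::-1],None,fx=6,fy=6,interpolation=cv2.INTER_CUBIC))
pickle.dump((f,g),open('w5.pkl','wb'))
```

```text
6.15 [ 0.50324676 -0.02898377  0.15836972] [ 0.48951278 -0.21041887 -1.50146637] 0.2579205518534537
[[-3.074e-01  9.516e-01  6.000e-04]
 [ 9.516e-01  3.074e-01 -0.000e+00]
 [-2.000e-04  5.000e-04 -1.000e+00]]
```

View pics/w5.png

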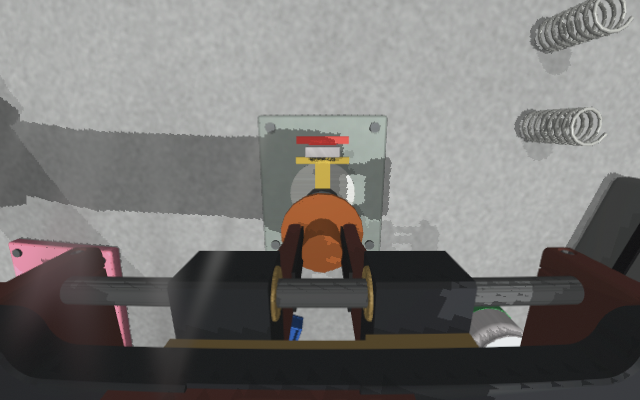

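View pics/s5.png

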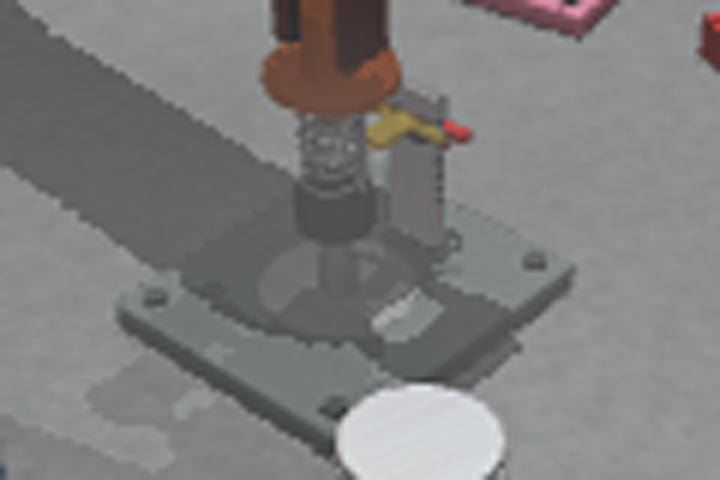

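Scene view: the collar (centre ≈336) is right over the spigot (≈338, scale 6×). I'll lower slowly and watch the force.

{"method": "jog_arm", "body": {
  "steps": [
    [0,0,0,0,0,0.006,-1],
    [0,0,0,0,0,0.005,-1],
    [0,0,0,0,0,0.004,-1],
    [0,0,0,0,0,0.003,-1],
    [0,0,0,0,0,0,-1]
  ]
}}

```text
time_s: 6.7
eef_pos: [0.5024, -0.0281, 0.1392]
tool_rot: [-1.846, -2.541, 0.001]
force: [-0.1, 0.5, -1.6]
width: 0.261
```

{"method": "jog_arm", "body": {
  "steps": [
    [0,0,0,0,0,0.003,-1],
    [0,0,0,0,0,0.003,-1],
    [0,0,0,0,0,0.003,-1],
    [0,0,0,0,0,0,-1]
  ]
}}

```text
time_s: 7.1
eef_pos: [0.5024, -0.0281, 0.1302]
tool_rot: [-1.846, -2.541, 0.001]
force: [-0.5, 0.2, -2.1]
width: 0.262
```

Run:
```python
from h import *
p,M,s=tool();print(s['time_s'],p,s['force'],s['ft_torque'])
g=grab('scene');cv2.imwrite('pics/s6.png',cv2.resize(g['img'][190:270,250:370,::-1],None,fx=6,fy=6,interpolation=cv2.INTER_CUBIC))
```

```text
7.1 [ 0.50241279 -0.02812916  0.1301901 ] [-0.49657502  0.22491949 -2.12383921] [-0.01870408 -0.12506676  0.04790258]
```

View pics/s6.png

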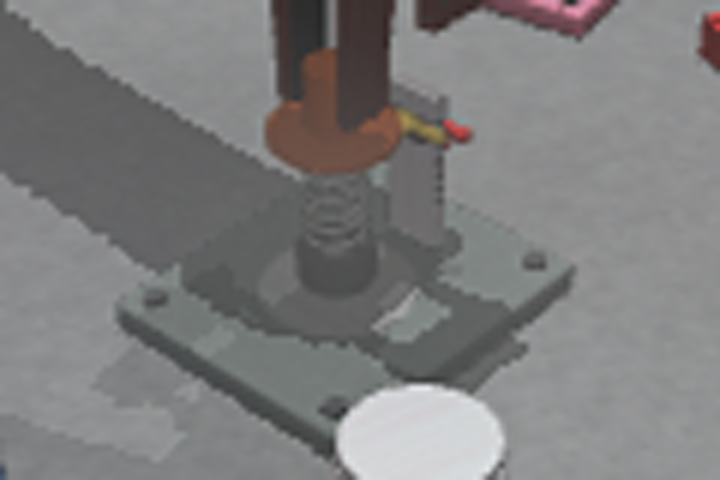

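The collar is over the spigot with no side force. I'll seat it, then make averaged force readings.

{"method": "jog_arm", "body": {
  "steps": [
    [0,0,0,0,0,0.003,-1],
    [0,0,0,0,0,0.002,-1],
    [0,0,0,0,0,0.001,-1],
    [0,0,0,0,0,0,-1]
  ]
}}

```text
time_s: 7.55
eef_pos: [0.5026, -0.0281, 0.1245]
tool_rot: [-1.847, -2.541, 0.0]
force: [-0.4, -0.2, -2.2]
width: 0.266
```

```bash
cat >> h.py <<'E'
def avgF(n=10):
    F=[];Z=[]
    for i in range(n):
        f=cams.grab_frame('scene'); s=robot.read_state();F.append(s['force']);Z.append(s['eef_pos'])
    F=np.array(F);print('t',s['time_s'],'F',F.mean(0).round(2),'+-',(F.std(0)/np.sqrt(n)).round(2),'pos',np.mean(Z,0).round(4));return f
E
python3 -c "
from h import *
avgF(8)"
```

```text
t 7.95 F [-0.41 -0.26 -1.68] +- [0.16 0.2  0.11] pos [ 0.5027 -0.0281  0.1247]
```

{"method": "jog_arm", "body": {
  "steps": [
    [0,0,0,0,0,0.001,-1],
    [0,0,0,0,0,0.002,-1],
    [0,0,0,0,0,0.002,-1],
    [0,0,0,0,0,0,-1]
  ]
}}

```text
time_s: 8.35
eef_pos: [0.503, -0.0281, 0.1197]
tool_rot: [1.846, 2.541, 0.0]
force: [0.1, -0.7, 2.4]
width: 0.262
```

```bash
python3 -c "
from h import *
avgF(8)"
```

```text
t 8.75 F [-0.15 -0.17  2.91] +- [0.15 0.18 0.11] pos [ 0.5029 -0.0281  0.1198]
```

Seated: the plate carries about 4.6 N (reading + ~1.75 N spring weight). Pressing on in small increments to learn the stiffness.

{"method": "jog_arm", "body": {
  "steps": [
    [0,0,0,0,0,0.002,-1],
    [0,0,0,0,0,0.002,-1],
    [0,0,0,0,0,0.001,-1],
    [0,0,0,0,0,0,-1]
  ]
}}

```text
time_s: 9.15
eef_pos: [0.503, -0.0281, 0.1147]
tool_rot: [1.847, 2.541, 0.001]
force: [-0.4, -0.2, 6.9]
width: 0.259
```

```bash
python3 -c "
from h import *
avgF(8)"
```

```text
t 9.55 F [ 0.11 -0.36  5.96] +- [0.14 0.12 0.12] pos [ 0.503  -0.0281  0.1148]
```

{"method": "jog_arm", "body": {
  "steps": [
    [0,0,0,0,0,0.002,-1],
    [0,0,0,0,0,0.002,-1],
    [0,0,0,0,0,0.001,-1],
    [0,0,0,0,0,0,-1]
  ]
}}

```text
time_s: 9.95
eef_pos: [0.5031, -0.0281, 0.11]
tool_rot: [1.846, 2.541, 0.001]
force: [-0.9, 0.3, 8.5]
width: 0.258
```

```bash
python3 -c "
from h import *
g=avgF(8)
cv2.imwrite('pics/s7.png',cv2.resize(g['img'][200:260,280:350,::-1],None,fx=10,fy=10,interpolation=cv2.INTER_CUBIC))
f=grab('wrist','w7')"
```

```text
t 10.35 F [-0.62  0.12  8.51] +- [0.25 0.15 0.1 ] pos [ 0.5031 -0.0281  0.1101]
```

View pics/s7.png

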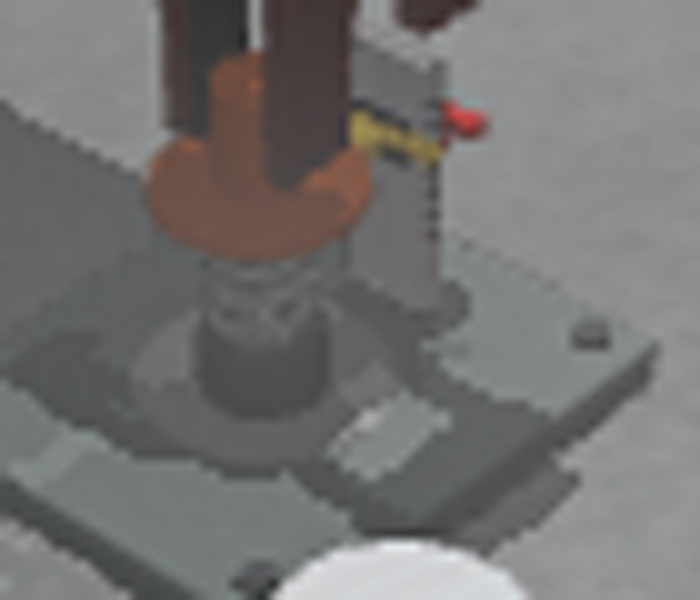

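View pics/w7.png

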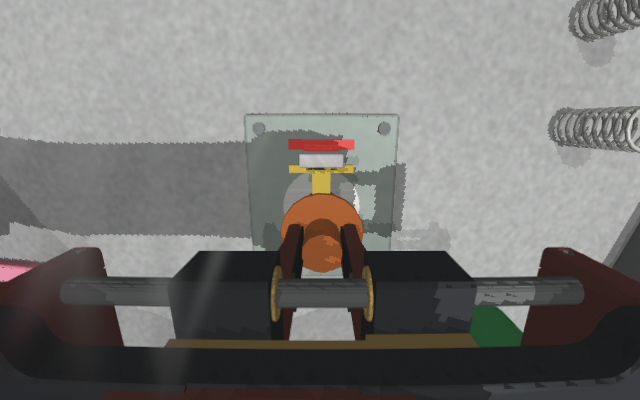

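The pointer is now being carried down by the flange. It takes up to 1 N of the tool force, so the plate carries about 9.3–10.3 N. Stiffness is about 0.53 N/mm, so I need a tool reading of about 13.75 N, roughly 10 mm more.

{"method": "jog_arm", "body": {
  "steps": [
    [0,0,0,0,0,0.002,-1],
    [0,0,0,0,0,0.002,-1],
    [0,0,0,0,0,0.002,-1],
    [0,0,0,0,0,0.0015,-1],
    [0,0,0,0,0,0,-1]
  ]
}}

```text
time_s: 10.9
eef_pos: [0.5032, -0.0281, 0.1028]
tool_rot: [1.846, 2.541, 0.0]
force: [-2.4, -0.4, 12.9]
width: 0.264
```

```bash
python3 -c "
from h import *
avgF(8)"
```

```text
t 11.3 F [-1.66  0.05 13.15] +- [0.17 0.16 0.09] pos [ 0.5032 -0.0281  0.1029]
```

{"method": "jog_arm", "body": {
  "steps": [
    [0,0,0,0,0,0.0008,-1],
    [0,0,0,0,0,0,-1],
    [0,0,0,0,0,0,-1],
    [0,0,0,0,0,0,-1],
    [0,0,0,0,0,0,-1]
  ]
}}

```text
time_s: 11.8
eef_pos: [0.5032, -0.0281, 0.1022]
tool_rot: [1.846, 2.54, 0.0]
force: [-2.2, -0.5, 14.0]
width: 0.259
```

```bash
python3 -c "
from h import *
g=avgF(14)
import pickle
cv2.imwrite('pics/s8.png',cv2.resize(g['img'][200:260,280:350,::-1],None,fx=10,fy=10,interpolation=cv2.INTER_CUBIC))
f=grab('wrist','w8');pickle.dump((f,g),open('w8.pkl','wb'))"
```

```text
t 12.5 F [-1.65 -0.19 13.67] +- [0.14 0.15 0.14] pos [ 0.5032 -0.0281  0.1022]
```

View pics/s8.png

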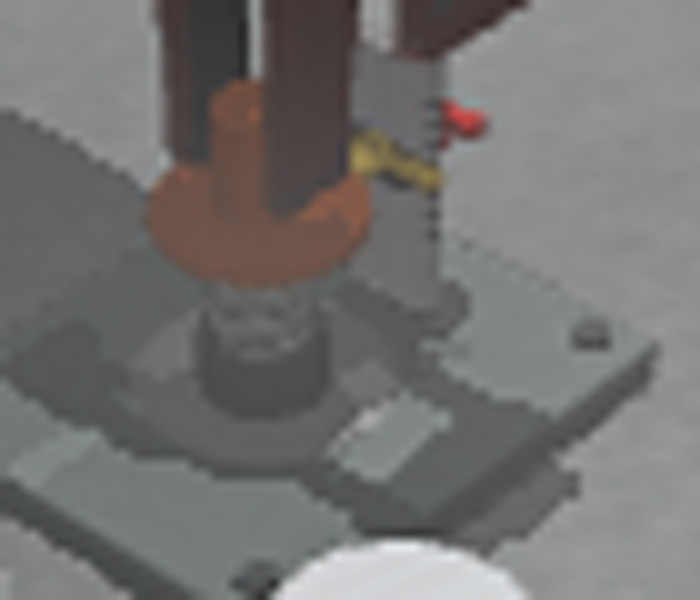

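View pics/w8.png

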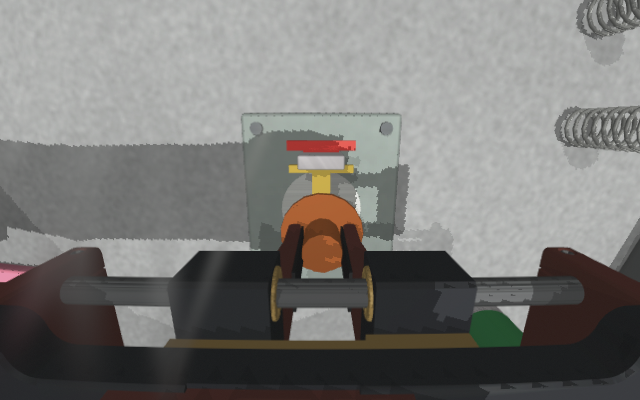

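Held for over 1 s at a tool reading of 13.7 N (plate about 14.4–15.4 N). The pointer's yellow bar (≈(324,218)) now appears lower than the red bar (≈(327,212)). I'll quantify from this image, then lift off and look closer.

Run:
```python
from h import *
import pickle
f,g=pickle.load(open('w8.pkl','rb'));g0=pickle.load(open('f0.pkl','rb'))['scene']
th=.315;o=np.array([.5022,-.0288,0]);X=np.array([np.cos(th),np.sin(th),0]);Y=np.array([-np.sin(th),np.cos(th),0])
def P(x,y,z): return np.round(proj(g,o+X*x+Y*y+[0,0,z]),1)
for z in(.061,.065,.069,.073,.077): print('mark end top z',z,P(.021,.055,z),P(.021,.061,z))
for z in(.080,.070,.060): print('ptr',z,P(0,.02,z),P(.02,.043,z))
for im,fr in(('g0',g0),('g',g)):
    c=fr['img'][200:230,305:335];hsv=cv2.cvtColor(c,cv2.COLOR_RGB2HSV)
    for n,lo,hi in(('y',(22,100,60),(35,255,255)),('r',(0,120,80),(6,255,255))):
        m=cv2.inRange(hsv,lo,hi);ys,xs=np.where(m);print(im,n,[(r+200,xs[ys==r].min()+305,xs[ys==r].max()+305) for r in np.unique(ys)])
```

```text
mark end top z 0.061 [326.3 217. ] [327.8 216. ]
mark end top z 0.065 [326.3 215.7] [327.8 214.7]
mark end top z 0.069 [326.3 214.4] [327.8 213.4]
mark end top z 0.073 [326.3 213.1] [327.9 212.1]
mark end top z 0.077 [326.3 211.8] [327.9 210.8]
ptr 0.08 [310.8 213.7] [322.9 212.7]
ptr 0.07 [310.8 216.9] [322.9 216. ]
ptr 0.06 [310.9 220.2] [322.9 219.3]
g0 y [(np.int64(206), np.int64(311), np.int64(312)), (np.int64(207), np.int64(311), np.int64(313)), (np.int64(208), np.int64(313), np.int64(317)), (np.int64(209), np.int64(314), np.int64(318)), (np.int64(210), np.int64(313), np.int64(320)), (np.int64(211), np.int64(311), np.int64(322)), (np.int64(212), np.int64(310), np.int64(323)), (np.int64(213), np.int64(312), np.int64(314))]
g0 r [(np.int64(210), np.int64(324), np.int64(324)), (np.int64(211), np.int64(324), np.int64(327)), (np.int64(212), np.int64(326), np.int64(327))]
g y [(np.int64(214), np.int64(316), np.int64(316)), (np.int64(215), np.int64(315), np.int64(318)), (np.int64(216), np.int64(315), np.int64(321)), (np.int64(217), np.int64(322), np.int64(323))]
g r [(np.int64(211), np.int64(325), np.int64(327)), (np.int64(212), np.int64(326), np.int64(327))]
```

Rough result: pointer about 63–67 mm, mark about 73–76 mm, so the spring looks weak. I'll lift the spring off (straight up, clear of the post) and verify with close wrist views.

{"method": "jog_arm", "body": {
  "steps": [
    [0,0,0,0,0,-0.005,-1],
    [0,0,0,0,0,-0.01,-1],
    [0,0,0,0,0,-0.015,-1],
    [0,0,0,0,0,-0.015,-1],
    [0,0,0,0,0,-0.015,-1]
  ]
}}

```text
time_s: 13.05
eef_pos: [0.5018, -0.0282, 0.161]
tool_rot: [-1.846, -2.54, 0.002]
force: [0.0, 0.4, -2.0]
width: 0.262
```

{"method": "jog_arm", "body": {
  "steps": [
    [0,0,0,0,0,-0.02,-1],
    [0,0,0,-0.02,0,-0.02,-1],
    [0,0,0,-0.03,0,-0.02,-1],
    [0,0,0,-0.02,0,-0.015,-1],
    [0,0,0,0,0,0,-1]
  ]
}}

```text
time_s: 13.55
eef_pos: [0.5251, -0.0981, 0.2372]
tool_rot: [1.851, 2.536, -0.0]
force: [-0.2, 1.3, -2.9]
width: 0.261
```

```bash
python3 -c "
from h import *
g=avgF(5)
import pickle
cv2.imwrite('pics/s9.png',cv2.resize(g['img'][180:260,260:360,::-1],None,fx=7,fy=7,interpolation=cv2.INTER_CUBIC))
f=grab('wrist','w9');pickle.dump((f,g),open('w9.pkl','wb'))
cv2.imwrite('pics/w9c.png',cv2.resize(f['img'][20:160,240:400,::-1],None,fx=5,fy=4.2,interpolation=cv2.INTER_CUBIC))
"
```

```text
t 13.8 F [ 0.04  0.26 -1.89] +- [0.16 0.23 0.33] pos [ 0.5236 -0.0943  0.2354]
```

View pics/s9.png

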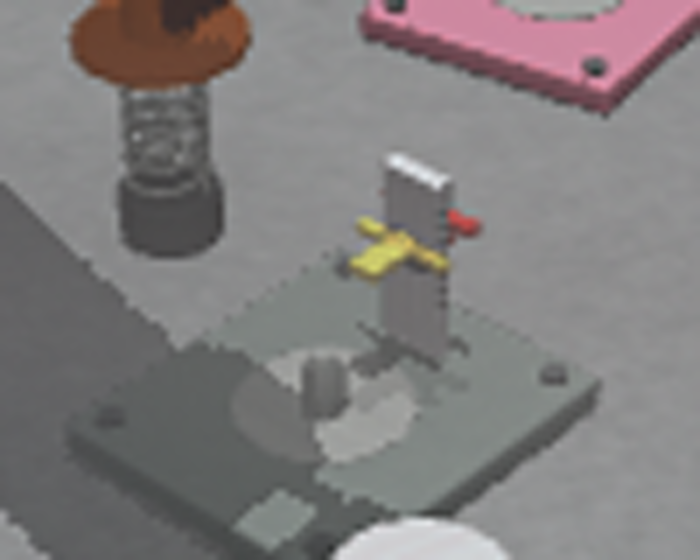

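View pics/w9.png

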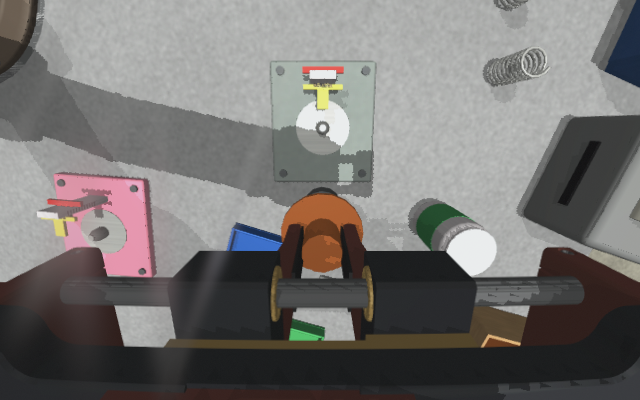

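In s9 the yellow pointer's bar clearly sits below the red bar on the post. I'll triangulate both, scene against wrist.

Run:
```python
from h import *
import pickle
f,g=pickle.load(open('w9.pkl','rb'));d0=pickle.load(open('f0.pkl','rb'))
th=.315;o=np.array([.5022,-.0288,0]);X=np.array([np.cos(th),np.sin(th),0]);Y=np.array([-np.sin(th),np.cos(th),0])
hsv=cv2.cvtColor(f['img'],cv2.COLOR_RGB2HSV)
for n,lo,hi in(('y',(22,100,60),(35,255,255)),('r',(0,120,80),(8,255,255))):
    m=cv2.inRange(hsv,lo,hi)[55:120,290:360];ys,xs=np.where(m);print(n,[(int(r)+55,int(xs[ys==r].min())+290,int(xs[ys==r].max())+290) for r in np.unique(ys)])
# wrist prediction of tongue tip edge (x=+-6,y=20) vs z ; mark ends
for z in(.060,.065,.070,.075,.08):
    a=[proj(f,o+X*x+Y*.020+[0,0,z]) for x in(-.006,.006)]
    b=[proj(f,o+X*x+Y*.058+[0,0,z]) for x in(-.021,.021)]
    c=proj(g,o+X*.006+Y*.020+[0,0,z]);c2=proj(g,o-X*.006+Y*.020+[0,0,z]);e=proj(g,o+X*.021+Y*.061+[0,0,z])
    print(z,'tongue',np.round(a,1).tolist(),'mark',np.round(b,1).tolist(),'scene tip+',np.round(c,1),'tip-',np.round(c2,1),'mark',np.round(e,1))
```

```text
y [(84, 308, 334), (85, 303, 342), (86, 304, 342), (87, 304, 342), (88, 303, 342), (89, 304, 341), (90, 317, 328), (91, 317, 328), (92, 317, 328), (93, 317, 328), (94, 317, 327), (95, 317, 327), (96, 317, 327), (97, 317, 327), (98, 317, 327), (99, 317, 327), (100, 317, 327), (101, 318, 327), (102, 317, 327), (103, 317, 327), (104, 317, 327), (105, 317, 327), (106, 317, 327), (107, 317, 327), (108, 318, 327)]
r [(67, 303, 342), (68, 303, 343), (69, 303, 343), (70, 303, 343), (71, 303, 342), (72, 303, 342)]
0.06 tongue [[317.3, 108.4], [328.2, 108.4]] mark [[303.1, 71.3], [342.5, 71.3]] scene tip+ [312.6 221.1] tip- [309.1 219.3] mark [327.8 216.3]
0.065 tongue [[317.2, 108.1], [328.3, 108.1]] mark [[302.8, 70.4], [342.8, 70.3]] scene tip+ [312.6 219.5] tip- [309.1 217.7] mark [327.8 214.7]
0.07 tongue [[317.1, 107.8], [328.4, 107.7]] mark [[302.4, 69.4], [343.2, 69.4]] scene tip+ [312.6 217.9] tip- [309. 216.] mark [327.8 213.1]
0.075 tongue [[317.1, 107.4], [328.5, 107.4]] mark [[302.1, 68.4], [343.5, 68.4]] scene tip+ [312.6 216.2] tip- [309.  214.4] mark [327.9 211.5]
0.08 tongue [[317.0, 107.1], [328.7, 107.1]] mark [[301.8, 67.3], [343.9, 67.3]] scene tip+ [312.5 214.6] tip- [309.  212.7] mark [327.9 209.8]
```

View pics/w9c.png

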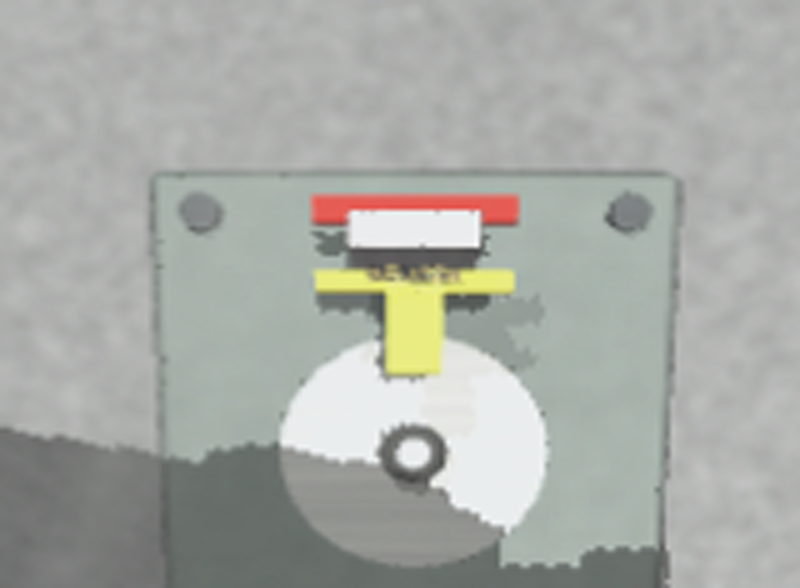

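Both cameras agree. The pointer's top is about 63–65 mm and the mark's top about 72–75 mm, so the pointer is roughly 9 mm below. The spring is weak and goes to the red tray at about (0.469, 0.279). I'll carry it there at height, passing 35 mm above the post.

{"method": "jog_arm", "body": {
  "steps": [
    [0,0,0,0.02,0.003,-0.01,-1],
    [0,0,0,0.03,0.006,0,-1],
    [0,0,0,0.04,0.007,0,-1],
    [0,0,0,0.04,0.007,0,-1],
    [0,0,0,0.04,0.007,0,-1]
  ]
}}

```text
time_s: 14.35
eef_pos: [0.4992, 0.0793, 0.2468]
tool_rot: [1.845, 2.543, 0.001]
force: [0.2, 0.3, -1.4]
width: 0.258
```

{"method": "jog_arm", "body": {
  "steps": [
    [0,0,0,0.04,0.007,0,-1],
    [0,0,0,0.04,0.007,0,-1],
    [0,0,0,0.04,0.007,0,-1],
    [0,0,0,0.03,0.006,0,-1],
    [0,0,0,0.02,0.003,0,-1]
  ]
}}

```text
time_s: 14.85
eef_pos: [0.4742, 0.2515, 0.2469]
tool_rot: [-1.841, -2.545, -0.002]
force: [0.2, 0.6, -1.9]
width: 0.265
```

{"method": "jog_arm", "body": {
  "steps": [
    [0,0,0,0,0,0,-1],
    [0,0,0,0,0,0,-1]
  ]
}}

```text
time_s: 15.05
eef_pos: [0.4754, 0.2481, 0.2464]
tool_rot: [-1.844, -2.544, 0.001]
force: [-0.2, -0.5, -1.6]
width: 0.264
```

```bash
python3 -c "
from h import *
f=grab('wrist','w10');p,M,s=tool();print(s['time_s'],p,s['force'])
t=grab('top');hsv=cv2.cvtColor(t['img'],cv2.COLOR_RGB2HSV)
g=grab('scene');cv2.imwrite('pics/s10.png',g['img'][100:260,300:500,::-1].repeat(4,0).repeat(4,1)[:600])
print(rel([.469,.279,.1126]))"
```

```text
15.1 [0.47586696 0.24710814 0.2463369 ] [ 1.33945839 -0.45050622 -2.07495113]
[0.03357145 0.00300952 0.13371764]
```

View pics/w10.png

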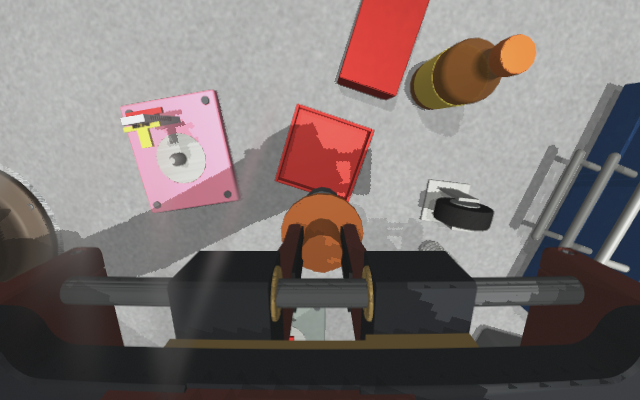

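View pics/s10.png

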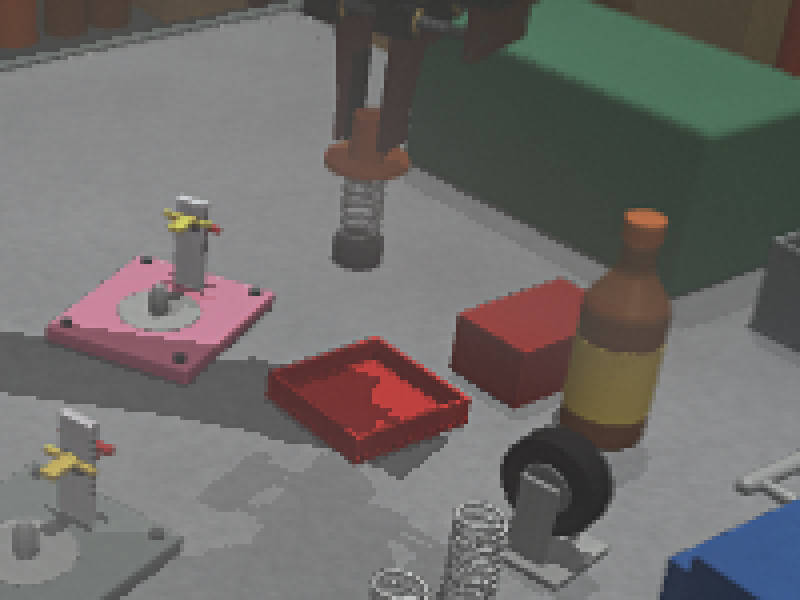

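```bash
python3 -c "
from h import *
f=grab('wrist');c=onz(f,324,153,.022);print(c,rel(c))"
```

```text
[0.46765445 0.27976391 0.022     ] [0.03484793 0.00187291 0.22433141]
```

{"method": "jog_arm", "body": {
  "steps": [
    [0,0,0,0.02,0.003,0,-1],
    [0,0,0,0.0135,0,0,-1],
    [0,0,0,0,0,0.03,-1],
    [0,0,0,0,0,0.03,-1],
    [0,0,0,0,0,0.03,-1]
  ]
}}

```text
time_s: 15.75
eef_pos: [0.4689, 0.28, 0.1556]
tool_rot: [1.847, 2.541, 0.001]
force: [1.2, 0.9, -2.3]
width: 0.261
```

{"method": "jog_arm", "body": {
  "steps": [
    [0,0,0,0,0,0.02,-1],
    [0,0,0,0,0,0.01,-1],
    [0,0,0,0,0,0,-1],
    [0,0,0,0,0,0,-1]
  ]
}}

```text
time_s: 16.15
eef_pos: [0.4692, 0.2804, 0.1272]
tool_rot: [1.847, 2.541, 0.001]
force: [-1.1, -0.6, -2.2]
width: 0.263
```

```bash
python3 -c "
from h import *
g=avgF(4);cv2.imwrite('pics/s11.png',g['img'][100:250,300:500,::-1].repeat(4,0).repeat(4,1))
f=grab('wrist','w11')
print(rel([.469,.279,.1126]))"
```

```text
t 16.35 F [ 0.43  0.24 -1.76] +- [0.24 0.11 0.12] pos [0.4695 0.2805 0.1275]
[-0.00109323 -0.00069344  0.01463253]
```

View pics/s11.png

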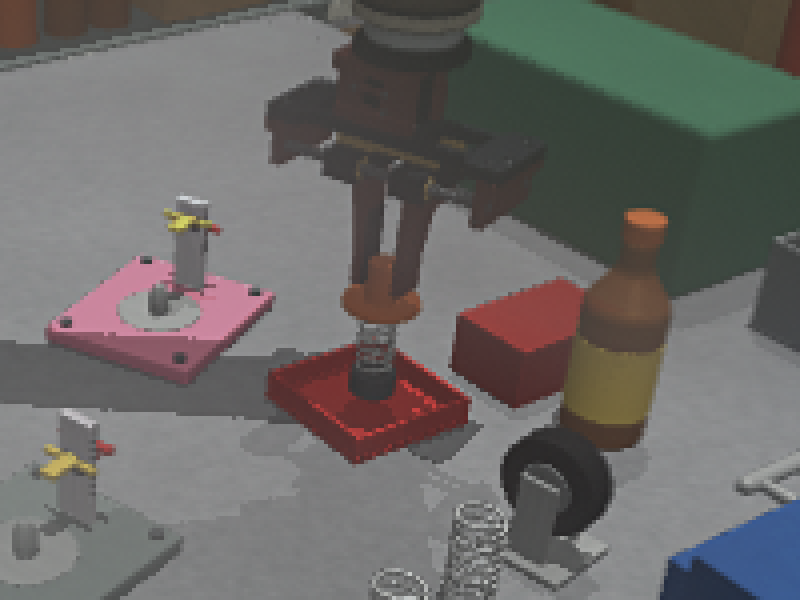

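View pics/w11.png

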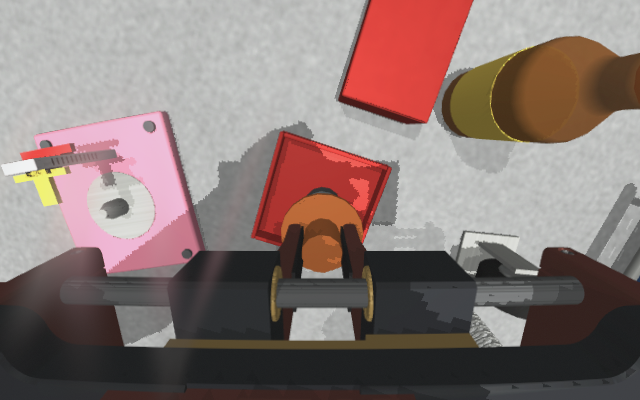

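{"method": "jog_arm", "body": {
  "steps": [
    [0,0,0,0,0,0.005,-1],
    [0,0,0,0,0,0.004,-1],
    [0,0,0,0,0,0.002,-1],
    [0,0,0,0,0,0,-1]
  ]
}}

```text
time_s: 16.8
eef_pos: [0.4686, 0.2798, 0.1148]
tool_rot: [-1.846, -2.541, 0.001]
force: [0.4, -1.0, -1.2]
width: 0.265
```

```bash
python3 -c "
from h import *
g=avgF(4)"
```

```text
t 17.0 F [ 0.21  0.14 -1.43] +- [0.17 0.48 0.27] pos [0.4688 0.28   0.1152]
```

{"method": "jog_arm", "body": {
  "steps": [
    [0,0,0,0,0,0.001,-1],
    [0,0,0,0,0,0.001,-1],
    [0,0,0,0,0,0.001,-1],
    [0,0,0,0,0,0,-1]
  ]
}}

```text
time_s: 17.4
eef_pos: [0.469, 0.2801, 0.1125]
tool_rot: [1.847, 2.541, 0.0]
force: [-0.7, -1.5, 0.8]
width: 0.262
```

```bash
python3 -c "
from h import *
g=avgF(6)"
```

```text
t 17.7 F [-0.02 -0.51  1.2 ] +- [0.26 0.15 0.23] pos [0.469  0.2801 0.1125]
```

Contact with the tray floor (about 3 N). I'll open the gripper slowly.

{"method": "jog_arm", "body": {
  "steps": [
    [0,0,0,0,0,-0.001,-0.4],
    [0,0,0,0,0,0,-0.2],
    [0,0,0,0,0,0,0],
    [0,0,0,0,0,0,0.3],
    [0,0,0,0,0,0,0.5]
  ]
}}

```text
time_s: 18.2
eef_pos: [0.4688, 0.28, 0.1133]
tool_rot: [-1.847, -2.541, 0.0]
force: [0.6, -0.3, -0.5]
width: 0.626
```

{"method": "jog_arm", "body": {
  "steps": [
    [0,0,0,0,0,0,0.6],
    [0,0,0,0,0,0,0.6],
    [0,0,0,0,0,0,0.6],
    [0,0,0,0,0,0,0.6]
  ]
}}

```text
time_s: 18.6
eef_pos: [0.4689, 0.28, 0.1133]
tool_rot: [1.847, 2.541, -0.0]
force: [-0.3, 0.2, -1.2]
width: 0.801
```

```bash
python3 -c "
from h import *
f=grab('wrist','w12');p,M,s=tool();print(s['time_s'],p,s['force'],s['width'])"
```

```text
18.65 [0.46884756 0.28000214 0.1133312 ] [ 0.14825151 -0.55569605  0.08522291] 0.7991273069708049
```

View pics/w12.png

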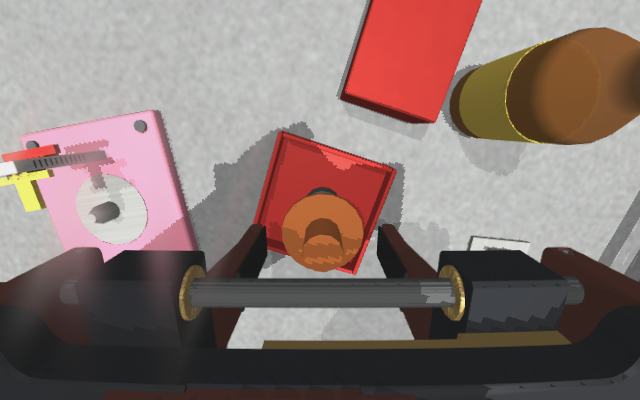

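The spring is free between the open jaws, standing upright at about (322,232). I'll retreat straight up and then check.

{"method": "jog_arm", "body": {
  "steps": [
    [0,0,0,0,0,-0.02,0.6],
    [0,0,0,0,0,-0.03,0.6],
    [0,0,0,0,0,-0.04,0.6],
    [0,0,0,0,0,-0.04,0.6],
    [0,0,0,0,0,-0.04,0.6]
  ]
}}

```text
time_s: 19.15
eef_pos: [0.4685, 0.2799, 0.2849]
tool_rot: [-1.846, -2.542, 0.0]
force: [0.6, 0.3, 0.7]
width: 0.798
```

{"method": "jog_arm", "body": {
  "steps": [
    [0,0,0,-0.03,0,0,0.6],
    [0,0,0,-0.04,0,0,0.6],
    [0,0,0,-0.03,0,0,0.6],
    [0,0,0,0,0,0,0.6],
    [0,0,0,0,0,0,0.6]
  ]
}}

```text
time_s: 19.65
eef_pos: [0.4998, 0.1846, 0.2834]
tool_rot: [-1.849, -2.54, -0.0]
force: [-0.6, 0.8, 0.1]
width: 0.804
```

```bash
python3 -c "
from h import *
f=grab('wrist','w13');g=grab('scene','s13');t=grab('top','t13');p,M,s=tool();print(s['time_s'],p,s['force'])
hsv=cv2.cvtColor(f['img'],cv2.COLOR_RGB2HSV);m=cv2.inRange(hsv,(4,110,40),(22,255,255))
m[:, :270]=0;m[:,380:]=0;m[220:]=0
k=max(cv2.findContours(m,0,2)[0],key=cv2.contourArea);e=cv2.fitEllipse(k);print(e,onz(f,*e[0],.08))"
```

```text
19.8 [0.49915161 0.18636828 0.28342949] [0.68858121 0.53825583 0.38565258]
((321.7704772949219, 100.33451843261719), (46.606117248535156, 48.99357223510742), 176.7540283203125) [0.46859397 0.27829366 0.08      ]
```

View pics/w13.png

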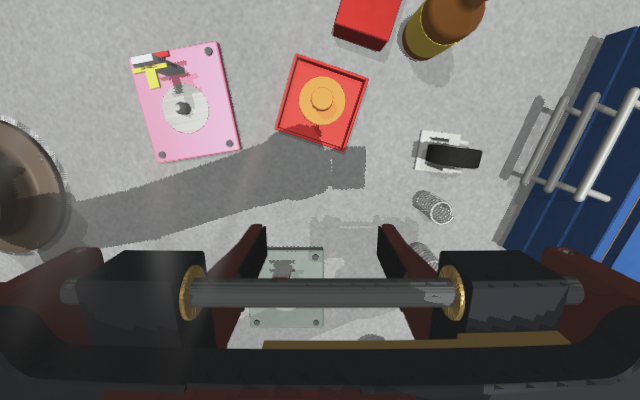

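View pics/s13.png

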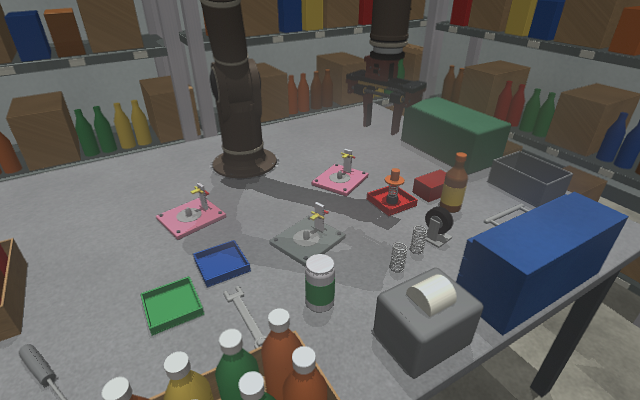

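The spring stands upright at about (322,100) in the wrist view, (0.4686, 0.278), within 2 mm of the red tray's centre. The gripper is clear and the bystanders are where they were. Handing in.

```bash
python3 -c "
from rig import job
print(job.sign_off())"
```

```text
the job is handed in; nothing more can be done
None
```

I tested the spring and found it weak; it now stands upright and released in the red tray. The job is handed in, and it gave no verdict.

- **Press:** I seated the spring over the tester's spigot by its knob and pressed until the tool reading averaged 13.7 N, holding it there for over a second. Adding the 1.75 N spring weight and allowing up to 1 N taken by the pointer, the plate carried about 14.4–15.4 N. A side force of about 1.7 N built up on the tool during the press; I saw no effect from it.
- **Pointer against mark:** The pointer's top face ended at about 63–65 mm and the mark's top face is at about 72–75 mm, so the pointer was pushed some 9 mm below the mark. The pointer height comes from the scene and wrist views, which agreed; the mark height comes mainly from the scene view. Rough estimates of the gap ranged from 8 to 14 mm, all well past the 1.5 mm tolerance.
- **Last checks:** The spring stood within about 2 mm of the red tray's centre and the gripper was clear of it. The final pictures showed the bystanders where they had been. The clock read about 20 s at hand-in.

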